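Re-sort mis-loaded solder carriers

TASK

The three components are all on the wrong solder carriers: put the round choke on the round carrier, the square transformer on the square one and the long heat sink on the oblong one, each standing upright in the middle of its carrier, with the transformer and the heat sink turned to line up with their carriers' sides. The empty ribbed mat is free for parking a component on the way; leave the jar, the tin and the brush where they are.

Things in the scene. Friction and masses are not known exactly. Their poses are not given: they have to be found in the camera images.
- choke_mid (a point): Round potted choke: a black upright drum with a grey top and a small brass eye, 56 mm across, 34 mm high, about 250 g, loose. Its point is the component's centre, 17 mm above its underside; z up.
- transformer_mid (a point): Square transformer: dark steel block 50 x 50 mm and 30 mm high with a white cap 34 x 34 mm on top (34 mm high in all, plus thin pins of 3 mm), about 350 g, loose. x and y lie along its sides. Its point is the component's centre, 17 mm above its underside; z up.
- heatsink_mid (a point): Long finned aluminium heat sink, 40 mm (its x) by 84 mm (its y, along the fins), 34 mm high, six upright fins from an 8 mm base, the two outer fins being its long sides; about 200 g, loose. Its point is the component's centre, 17 mm above its underside; z up.
- carrier_round: Round carrier, fixed: flat aluminium disc 104 mm across with a flat grey pad 88 mm across on it, top of the pad at 12 mm above the table (aluminium rim at 10 mm). No walls. Origin at the centre of its underside, on the table; z up.
- carrier_square: Square carrier, fixed: flat aluminium plate 96 x 96 mm with a flat grey pad 80 x 80 mm on it, top of the pad at 12 mm above the table (rim at 10 mm). No walls. Origin at the centre of its underside, on the table; x and y along its sides, z up.
- carrier_long: Oblong carrier, fixed: flat aluminium plate 78 mm (x) by 128 mm (y) with a flat grey pad 62 x 112 mm on it, top of the pad at 12 mm above the table (rim at 10 mm). No walls. Origin at the centre of its underside, on the table; y along its length, z up.
- mat: Parking mat, fixed: thin black square mat 110 x 110 mm with fine grey ribs, no aluminium rim, top at 4 mm above the table, empty at the start. Origin at the centre of its underside, on the table. (Not listed: a fixed jig with a green circuit board, 66 x 100 mm, 31 mm high, stands among these things, its centre at least 110 mm from any of theirs.)
- jar_mid (a point): Bystander: small amber jar with a black lid, 44 mm across, 55 mm high, standing loose on the table. Point at its centre, 27.5 mm up.
- tin_mid (a point): Bystander: flat round steel tin, 62 mm across, 28 mm high, loose on the table. Point at its centre, 14 mm up.
- brush_mid (a point): Bystander: small cleaning brush lying loose on the table, 127 mm long, 16 mm wide, 12 mm high, wooden handle, black bristle end towards its +y (it reaches from y = -57 to +69 mm). Point on its centre line, 6 mm up.
Things that resemble listed ones, but are neither listed nor needed, are in the scene too. What is shaped like the part that bears choke_mid but pink or red is not meant.

How it is judged:
By the outcome, as a careful person would: the job done as asked, in the order asked, and still so for the second after the job is handed in, with the robot touching nothing.
It also fails if it takes over 102 s, if anything falls off the work surface, if the arm or the gripper's body presses on something with over 40 N, if the wrist force passes 120 N, or if a joint passes its speed limit or range.

ROBOT

A 7-joint arm with a two-finger parallel gripper is mounted at the origin on the work surface. World frame = base frame: x ahead of the robot, y to its left, z up, the work surface at z = 0. Lengths are in m, angles in rad, forces in N, time in s.
With the tool pointing down it reaches from about 0.4 to 0.85 m from the base axis. Payload 4.5 kg.
Tool frame: the origin (TCP) lies midway between the tips of the shut fingers; the grasp point (between the pads) lies 19 mm behind it; z points along the fingers, y is the line along which they close (so a half turn about z gives the same grasp; the last joint's range is limited). The gripper opens to 88 mm and grips with 3 to 60 N. Pads are 18 mm wide; open, the fingers measure 123 mm over their backs; the gripper's body (75 mm by 187 mm) begins 45 mm behind the grasp point.
Start: joints at [1.376, 0.689, -0.195, 1.565, 0.157, 0.902, -0.215], TCP at [0.142, -0.609, 0.206] pointing down, gripper open.
Joint ranges: [-3.01, 3.01], [-0.46, 2.08], [-1.47, 1.51], [0.13, 2.56], [-1, 4.14], [0.04, 2.09], [-2.66, 2.66]. Speed limits (rad/s): [2.57, 2.57, 3.14, 3.14, 3.14, 3.14, 3.14].

INTERFACE

Orientations are given as a unit quaternion [x, y, z, w].
In Python, from plant import r gives the robot as it stands. The module is installed in compiled form; this text tells all that it offers.
- The arm moves only by the tool step_arm, never from a script. Its argument "series" is a list of rows, each a list of 7 numbers: the shift along the world's x, y, z in mm, then the turn, a rotation vector about the world's x, y, z in rad, then the closure, from 0 (fully open) to 1 (shut). A call has 1 to 20 rows; each row shifts and turns the commanded pose from where the row before left it; what a row does not reach is not made up. A row lasts 1/10 s, in which the tool goes at most 50 mm and 8.59 degrees, less where a joint would pass 70% of its speed; a pose out of reach is approached as far as the arm can. A call is refused whole if a number of a shift passes 50 or a number of a turn 0.15, either way. A call with a gripper value outside its range is refused whole. The fingers move at their own pace and stop on an object; "force" is the grip in N (left out, the last holds). Time passes only in rows, so rows that do not move let the fingers close. It gives the time, the measured TCP pose, the force, the opening and the grip force at its end, in the units of the state.
- r.get_state(): the state, without advancing time (a new reading comes with each control period).
- r.snapshot(name): name is "scene" or "top"; returns (picture, depth): 420x560x3 uint8, blue, green, red; 420x560 float32, m along the optical axis (not along the pixel's ray), 0 where there is no reading.
- r.get_calibration(name): a dict with "intrinsics" (3x3 intrinsics, pixels), "pose" (4x4, takes a point from camera to world coordinates). Camera axes: x right, y up, looking along -z (the intrinsics and any distortion apply to the point x, -y, -z); pixel columns grow to the right and rows downward; lengths in m; the calibration is good to about 2 mm. A picture is of the moment at which its call begins. get_calibration takes no time and is no camera call.
- r.finish_job(): hands the job in; it is judged then, once.
The state is a dict: "clock": time; "q": joint angles; "qd": joint speeds; "joint_torque": joint torques, N m; "tool_pos": TCP position; "eef_rot": TCP orientation; "contact_force": force on the tool from outside, world axes, zero at the start; "moment": the same for the moment, N m; "opening": opening from 0.0 (shut) to 1.0 (fully open); "finger_force": force on a finger pad.
Only numpy, scipy, OpenCV 4.12 (cv2) and the standard library are available. Lean on these libraries where they do the work, as an engineer would, in place of code of your own. Each camera call takes 0.05 s, during which the arm holds its last target. There are 200 camera calls.

## Working session

There is one attempt and no reset: what is moved stays moved. The work goes in short steps, Python scripts to look and compute and a tool call to move; the robot and the scene stay as the last step left them, time stands still between calls to the robot, and variables do not carry over. Pictures are saved under pics/ and viewed, at most 14 in all, crops included, and the job is handed in when it is done.

Besides the shell and the picture viewer there is one more tool, called after "Call:" as name([rows], argument=value, ...), one row to a line, values as JSON. step_arm: Moves the arm, as the interface text tells. Its arguments: {"type":"object","properties":{"series":{"type":"array"},"force":{"type":"number"}},"required":["series"]}

```bash
mkdir -p pics; cat > h.py <<'E'
import numpy as np, cv2
from plant import r
def shot(n,f):
    p,d=r.snapshot(n); cv2.imwrite(f'pics/{f}.png',p); np.savez(f'pics/{f}.npz',p=p,d=d); return p,d
def ray(n,uv,z):
    c=r.get_calibration(n);K=np.array(c['intrinsics']);T=np.array(c['pose'])
    q=np.linalg.inv(K)@np.array([uv[0],uv[1],1.]); v=T[:3,:3]@np.array([q[0],-q[1],-q[2]]); o=T[:3,3]
    return o+v*(z-o[2])/v[2]
def cloud(n,d):
    c=r.get_calibration(n);K=np.array(c['intrinsics']);T=np.array(c['pose'])
    v,u=np.mgrid[:d.shape[0],:d.shape[1]]
    P=np.stack([(u-K[0,2])/K[0,0]*d,-(v-K[1,2])/K[1,1]*d,-d],-1)
    return P@T[:3,:3].T+T[:3,3]
E
python3 - <<'E'
from h import *
for n in('top','scene'):
    shot(n,n+'0'); c=r.get_calibration(n); print(n,{k:np.round(v,3).tolist() if not isinstance(v,str) else v for k,v in c.items()})
s=r.get_state();print(s['clock'],s['eef_rot'],s['contact_force'],s['opening'])
E
```

```text
top {'intrinsics': [[439.201, 0.0, 282.507], [0.0, 439.201, 202.31], [0.0, 0.0, 1.0]], 'pose': [[-0.009, 0.984, -0.176, 0.317], [-1.0, -0.011, -0.01, -0.008], [-0.011, 0.176, 0.984, 0.956], [0.0, 0.0, 0.0, 1.0]]}
scene {'intrinsics': [[381.734, 0.0, 283.913], [0.0, 381.734, 212.563], [0.0, 0.0, 1.0]], 'pose': [[0.276, -0.587, 0.761, 1.112], [0.961, 0.165, -0.221, -0.171], [0.004, 0.792, 0.61, 0.533], [0.0, 0.0, 0.0, 1.0]]}
0.1 [ 9.93463591e-01  1.14146402e-01 -1.59845612e-04 -8.15881198e-04] [-0.19607153  0.02967142  0.43112154] 0.9977144519691824
```

View pics/top0.png

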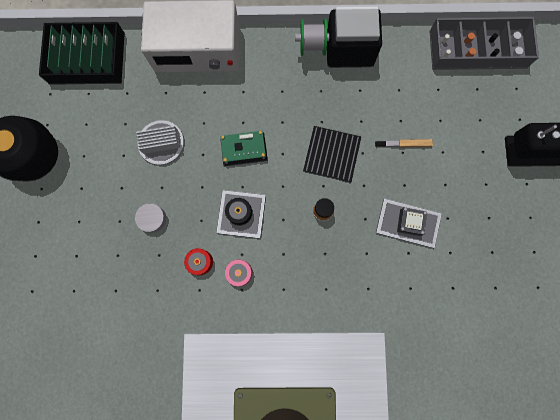

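View pics/scene0.png

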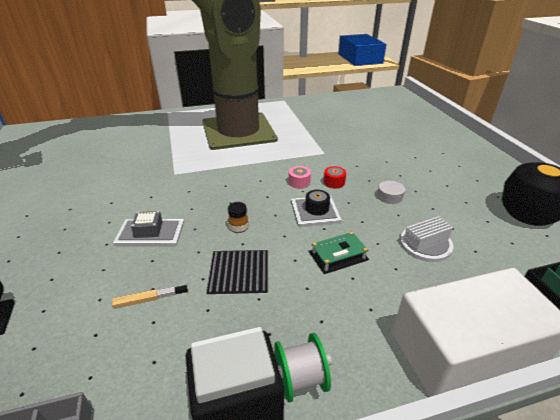

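The top view shows the heat sink on the round carrier (160,142), the choke on the square carrier (240,212), the transformer on the oblong carrier (412,222), and the mat at (332,153). Choke candidates are the black drum with grey top (238,210), the red drum (198,262), the pink drum (238,273) and the black-lidded jar (324,208). I choose the black drum at (238,210).

```bash
cat > meas.py <<'E'
from h import *
import sys
def rect(pts):
    (c,s,a)=cv2.minAreaRect((pts*1000).astype(np.float32)); return np.round(c,1),np.round(s,1),round(a,1)
def objs(n,d,lo,hi,xr=(.3,.85),yr=(-.45,.45)):
    P=cloud(n,d); Z=P[...,2]
    m=((d>0)&(Z>lo)&(Z<hi)&(P[...,0]>xr[0])&(P[...,0]<xr[1])&(P[...,1]>yr[0])&(P[...,1]<yr[1])).astype(np.uint8)
    k,l,st,ce=cv2.connectedComponentsWithStats(m,connectivity=4)
    for i in range(1,k):
        if st[i,4]<60: continue
        q=P[l==i]; print(np.round(ce[i]),st[i,4],'z',np.round(np.percentile(q[:,2],[5,50,95])*1000,1),'rect',*rect(q[:,:2]))
if __name__=='__main__':
    d=np.load('pics/top0.npz')['d']
    print('tops');objs('top',d,.036,.06)
    print('all');objs('top',d,.006,.06)
    print('low');objs('top',d,.0065,.0145)
E
python3 - <<'E'
from meas import *
f=np.load('pics/top0.npz');p,d=f['p'],f['d']
print('tops');objs('top',d,.036,.06)
print('carriers');objs('top',d,.006,.06)
g=cv2.cvtColor(p,cv2.COLOR_BGR2GRAY)
# bright aluminium outlines
m=(g>175).astype(np.uint8)
m[320:]=0;m[:90]=0
m=cv2.morphologyEx(m,cv2.MORPH_CLOSE,np.ones((5,5)))
for c in cv2.findContours(m,cv2.RETR_EXTERNAL,cv2.CHAIN_APPROX_NONE)[0]:
    if len(c)<80: continue
    w=np.array([ray('top',q[0],.010)[:2] for q in c]); print('alu',c.mean((0,1)).round(),*rect(w))
m=(g<60).astype(np.uint8);m[:,:300]=0;m[:,365:]=0;m[:120]=0;m[186:]=0
pts=np.argwhere(m)[:,::-1]; print('mat',*rect(np.array([ray('top',q,.004)[:2] for q in pts])))
a=p[110:245,120:270];b=p[185:255,365:455]
cv2.imwrite('pics/c0.png',np.hstack([cv2.resize(a,(450,405)),cv2.resize(b,(350,405))]))
E
```

```text
tops
[456.  55.] 363 z [37.2 45.2 51.7] rect [ 823.1 -398.9] [102.2  53.5] 89.9
[351.  57.] 269 z [37.6 48.1 58.8] rect [ 808.  -151.9] [114.   36.5] 70.4
[82. 56.] 129 z [37.6 48.1 56.5] rect [819.4 447.8] [ 4.4 61.1] 89.8
[93. 55.] 124 z [37.2 48.7 56.9] rect [819.  423.5] [60.5  4.5] 0.4
[104.  55.] 127 z [37.2 48.1 56.2] rect [819.3 400.2] [ 5.6 61.2] 88.2
[105.  67.] 234 z [36.7 43.6 46.9] rect [811.3 412.1] [77.  75.5] 0.3
[198.  62.] 485 z [37.1 49.9 58.8] rect [799.5 193.8] [ 50.2 203.4] 12.9
[157. 138.] 686 z [37.2 44.1 48. ] rect [626.5 274. ] [42.1 85.2] 8.9
[238. 211.] 548 z [43.1 46.  49. ] rect [463.6  94.9] [53.8 54.3] 2.2
[324. 208.] 297 z [50.8 54.6 57.5] rect [466.5 -86.5] [38.1 38.9] 44.6
[413. 221.] 587 z [39.  43.6 48.2] rect [ 438.6 -272.2] [50.7 50.4] 79.0
carriers
[455.  57.] 920 z [ 8.4 29.7 50.1] rect [ 823.1 -398.9] [102.2  53.5] 89.9
[350.  60.] 572 z [10.6 35.  57.6] rect [ 809.  -151.3] [115.4  39.2] 69.4
[100.  63.] 1377 z [ 9.2 33.3 54.5] rect [811.2 412. ] [77.5 75.9] 0.0
[196.  65.] 988 z [ 9.4 35.3 58. ] rect [799.7 193.5] [ 51.2 203.7] 13.3
[160. 142.] 1616 z [ 8.2 26.9 47.2] rect [626.7 273.5] [ 99.2 102.9] 73.7
[243. 146.] 1140 z [22.  25.3 29.6] rect [610.7  88.5] [61.3 98.9] 6.2
[407. 143.] 363 z [ 7.8 11.  14.3] rect [ 618.6 -271.6] [ 17.1 125.9] 0.2
[241. 214.] 1899 z [ 8.2 12.2 47.8] rect [462.4  92.4] [96.3 96.5] 82.6
[323. 209.] 379 z [19.  54.  57.2] rect [465.  -85.7] [41.6 41.2] 30.1
[409. 223.] 2119 z [ 7.9 12.1 46.3] rect [ 438.2 -271.5] [128.6  78.5] 74.4
[150. 218.] 696 z [17.5 27.9 30.6] rect [453.4 287.6] [59.2 61.7] 0.7
[198. 262.] 606 z [20.1 34.1 36.9] rect [358.8 180.3] [54.8 53.9] 80.8
[238. 273.] 580 z [30.7 34.2 36.7] rect [334.1  94.7] [54.6 53.4] 89.1
alu [409. 223.] [ 438.4 -271.2] [126.1  76.2] 74.4
alu [241. 214.] [462.6  92.5] [94.5 94.7] 82.7
alu [160. 144.] [627.5 277. ] [ 99.4 101.9] 1.8
mat [ 599.5 -113. ] [134.7 148.9] 89.3
```

View pics/c0.png

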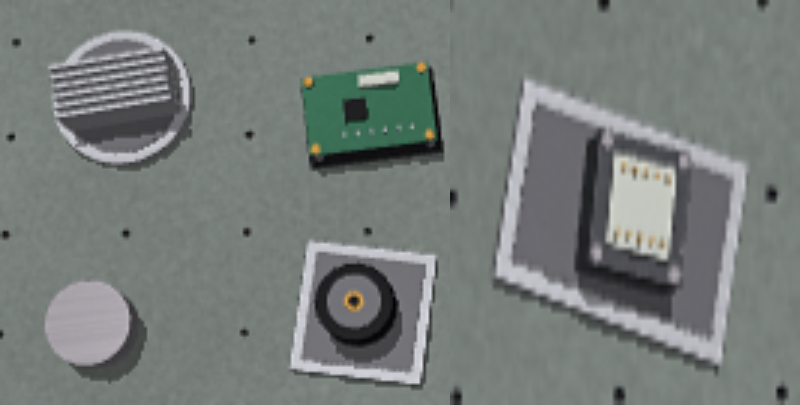

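The crop confirms the choice: heat sink on the round carrier (left), a black drum with grey top and brass eye on the square carrier, and the white-capped transformer on the oblong one. Sizes and heights fit the descriptions. I park the heat sink first.

Call:
step_arm([
  [34,31,0,0,0,0.065,0],
  [34,31,0,0,0,0.065,0],
  [34,31,0,0,0,0.065,0],
  [34,31,0,0,0,0.065,0],
  [34,31,0,0,0,0.065,0],
  [34,31,0,0,0,0.065,0],
  [34,31,0,0,0,0.065,0],
  [34,31,0,0,0,0.065,0],
  [34,31,0,0,0,0.065,0],
  [34,31,0,0,0,0.065,0],
  [11,44,0,0,0,0.065,0],
  [11,44,0,0,0,0.065,0],
  [11,44,0,0,0,0.065,0],
  [11,44,0,0,0,0.065,0],
  [11,44,0,0,0,0.065,0],
  [11,44,0,0,0,0.065,0],
  [11,44,0,0,0,0.065,0],
  [11,44,0,0,0,0.065,0],
  [11,44,0,0,0,0.065,0],
  [11,44,0,0,0,0.065,0],
], force=25)

```text
clock: 2.1
tool_pos: [0.5917, 0.1428, 0.2061]
eef_rot: [0.721, 0.693, -0.0, -0.0]
contact_force: [0.2, 0.8, 0.1]
opening: 1.0
finger_force: 0.0
```

Call:
step_arm([
  [11,44,0,0,0,0.065,0],
  [11,44,0,0,0,0.065,0],
  [11,44,0,0,0,0.065,0],
  [0,0,0,0,0,0,0],
  [0,0,0,0,0,0,0],
  [0,0,0,0,0,0,0],
])

```text
clock: 2.7
tool_pos: [0.6249, 0.271, 0.2059]
eef_rot: [0.652, 0.758, -0.001, 0.001]
contact_force: [-0.0, -1.1, 0.5]
opening: 1.001
finger_force: 0.0
```

Call:
step_arm([
  [1,2,-30,0,0,0.005,0],
  [0,0,-40,0,0,0,0],
  [0,0,-40,0,0,0,0],
  [0,0,-30,0,0,0,0],
  [0,0,-20,0,0,0,0],
  [0,0,-15,0,0,0,0],
  [0,0,-12,0,0,0,0],
  [0,0,0,0,0,0,0],
  [0,0,0,0,0,0,1],
  [0,0,0,0,0,0,1],
  [0,0,0,0,0,0,1],
  [0,0,0,0,0,0,1],
  [0,0,0,0,0,0,1],
  [0,0,0,0,0,0,1],
])

```text
clock: 4.1
tool_pos: [0.6259, 0.2753, 0.0196]
eef_rot: [0.649, 0.761, 0.0, 0.0]
contact_force: [0.3, 0.3, -1.1]
opening: 0.477
finger_force: 0.0
```

Call:
step_arm([
  [0,0,0,0,0,0,1],
  [0,0,0,0,0,0,1],
  [0,0,0,0,0,0,1],
  [0,0,0,0,0,0,1],
])

```text
clock: 4.5
tool_pos: [0.6258, 0.2753, 0.0194]
eef_rot: [0.649, 0.761, 0.0, 0.0]
contact_force: [0.9, 0.5, 1.5]
opening: 0.114
finger_force: 0.0
```

```bash
python3 - <<'E'
from h import *
a,_=shot('top','t1');b,_=shot('scene','s1');s=r.get_state();print(s['opening'],s['finger_force'])
cv2.imwrite('pics/c1.png',np.hstack([cv2.resize(a[80:230,60:260],(400,300)),cv2.resize(b[150:300,330:530],(400,300))]))
E
```

```text
0.02971455134064689 0.0
```

View pics/c1.png

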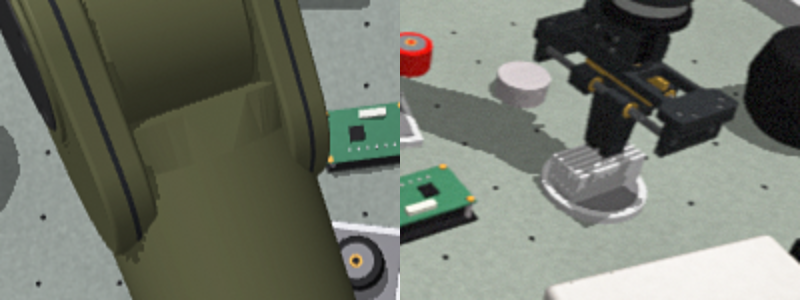

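The scene crop shows the shut fingers standing beside or behind the heat sink at (605,130), with the heat sink unmoved at (597,170). I'll compare the reported TCP with the fingers' measured position.

```bash
python3 - <<'E'
from meas import *
for f in('scene0','s1'):
    z=np.load(f'pics/{f}.npz');d=z['d'];P=cloud('scene',d)
    print(f)
    for lo,hi in((.036,.047),(.055,.075),(.085,.11)):
        m=(d>0)&(P[...,2]>lo)&(P[...,2]<hi)&(np.hypot(P[...,0]-.62,P[...,1]-.27)<.16)
        k,l,st,ce=cv2.connectedComponentsWithStats(m.astype(np.uint8))
        for i in range(1,k):
            if st[i,4]>15:
                q=P[l==i];print(lo,ce[i].round(),st[i,4],*rect(q[:,:2]))
s=r.get_state();print(s['tool_pos'],s['eef_rot'],s['q'])
E
```

```text
scene0
0.036 [428. 229.] 660 [627.7 272. ] [42.7 85. ] 8.5
s1
0.036 [427. 231.] 533 [627.4 272.4] [42.4 86.9] 9.3
0.055 [431. 221.] 174 [629.7 268.2] [40.2 20.8] 31.4
0.085 [434. 209.] 168 [631.6 267.1] [47.9 21.8] 32.2
[0.62576047 0.27530686 0.01940735] [ 6.49075091e-01  7.60724342e-01  3.05120944e-05 -4.79402190e-06] [-0.27262649  1.02564333 -0.42077315  1.48051456  0.53686396  0.7516305
 -0.75272071]
```

```bash
python3 - <<'E'
from meas import *
z0=np.load('pics/scene0.npz');z=np.load('pics/s1.npz');d=z['d'];P=cloud('scene',d)
dark=(z['p'].max(2)<70)
for u in (427,431,435): 
  for v in range(200,246,3): print(u,v,z['p'][v,u],P[v,u].round(3)*1000, (z0['d'][v,u]-d[v,u]).round(3))
cv2.imwrite('pics/c2.png',cv2.resize(z['p'][180:270,380:500],(800,600),interpolation=cv2.INTER_CUBIC))
E
```

```text
427 200 [29 27 28] [612. 262. 103.] 0.18
427 203 [23 20 21] [615. 262.  98.] 0.169
427 206 [24 23 20] [619. 261.  94.] 0.159
427 209 [24 24 27] [616. 265.  84.] 0.139
427 212 [17 18 18] [619. 265.  78.] 0.13
427 215 [20 17 20] [621. 265.  73.] 0.115
427 218 [18 23 27] [622. 266.  66.] 0.107
427 221 [22 26 24] [624. 267.  59.] 0.021
427 224 [74 68 69] [617. 275.  45.] -0.001
427 227 [126 125 122] [626. 269.  46.] 0.0
427 230 [117 116 117] [632. 265.  43.] -0.003
427 233 [166 167 167] [642. 259.  45.] -0.004
427 236 [150 151 155] [650. 253.  45.] 0.0
427 239 [130 128 132] [650. 255.  37.] 0.005
427 242 [118 117 116] [650. 258.  28.] -0.001
427 245 [113 115 115] [649. 261.  18.] -0.001
431 200 [27 25 28] [645. 243. 130.] 0.225
431 203 [27 30 22] [646. 244. 124.] 0.21
431 206 [29 27 24] [623. 266.  96.] 0.161
431 209 [31 30 29] [623. 268.  88.] 0.146
431 212 [24 19 22] [622. 271.  79.] 0.128
431 215 [30 30 25] [623. 273.  72.] 0.118
431 218 [24 24 16] [632. 267.  73.] 0.119
431 221 [26 25 26] [634. 267.  67.] 0.034
431 224 [27 27 24] [636. 267.  61.] 0.025
431 227 [30 28 29] [640. 265.  
[... 272 characters left out ...]
] -0.003
435 200 [30 31 27] [653. 244. 135.] -0.683
435 203 [27 29 23] [654. 245. 129.] 0.221
435 206 [18 17  6] [658. 244. 125.] 0.212
435 209 [24 21 24] [634. 267.  97.] 0.163
435 212 [23 24 21] [637. 267.  92.] 0.153
435 215 [15 23 12] [639. 267.  86.] 0.139
435 218 [28 32 31] [642. 266.  81.] 0.061
435 221 [26 24 21] [643. 268.  74.] 0.047
435 224 [34 33 33] [644. 269.  67.] 0.033
435 227 [48 42 37] [644. 272.  59.] 0.021
435 230 [196 195 199] [638. 279.  45.] 0.002
435 233 [226 225 226] [648. 272.  47.] 0.003
435 236 [144 146 147] [646. 276.  37.] -0.001
435 239 [110 113 112] [646. 279.  27.] -0.001
435 242 [109 110 112] [646. 281.  19.] -0.001
435 245 [95 94 95] [648. 282.  12.] -0.001
```

View pics/c2.png

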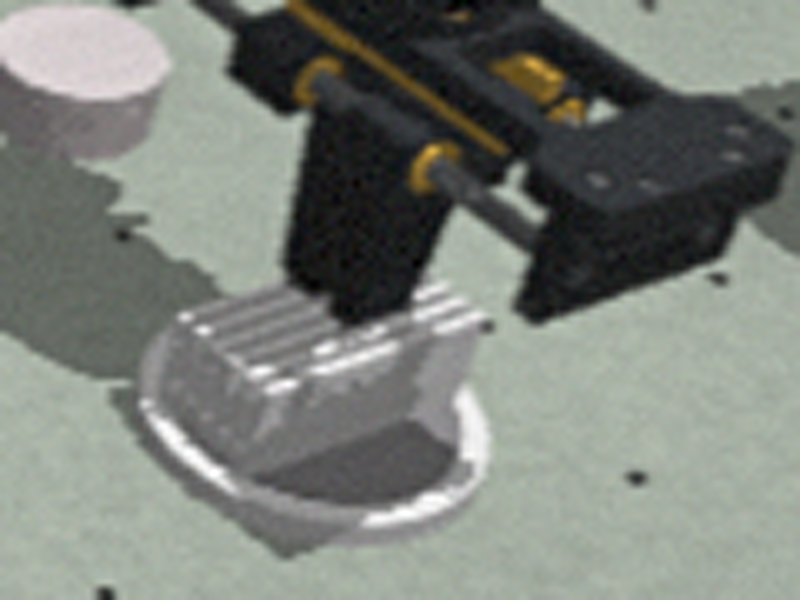

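The crop shows the shut fingers ending just above the fin tops (tip near z 57 mm at (360,320)) while the state reports 19 mm. The xy and yaw agree, but z looks biased by about 38 mm. I'll raise the tool and measure the tip clear of the part.

Call:
step_arm([
  [0,0,30,0,0,0,1],
  [0,0,30,0,0,0,1],
  [0,0,0,0,0,0,1],
  [0,0,0,0,0,0,1],
  [0,0,0,0,0,0,1],
])

```text
clock: 5.1
tool_pos: [0.6251, 0.2746, 0.0784]
eef_rot: [0.649, 0.761, -0.001, -0.0]
contact_force: [-0.1, 0.2, -0.6]
opening: 0.007
finger_force: 0.0
```

```bash
python3 - <<'E'
from meas import *
p,d=shot('scene','s2');P=cloud('scene',d);s=r.get_state();print(s['tool_pos'],s['opening'])
m=(p.max(2)<75)&(d>0)&(np.hypot(P[...,0]-.626,P[...,1]-.275)<.035)
for u in range(418,446,3):
    v=np.where(m[:,u])[0]
    if len(v): print(u,v.max(),P[v.max()-1,u].round(3),P[v.max(),u].round(3))
print(P[m][:,2].min(), np.percentile(P[m][:,2],[1,5]))
cv2.imwrite('pics/c3.png',cv2.resize(p[140:260,380:500],(600,600),interpolation=cv2.INTER_CUBIC))
E
```

```text
[0.62489793 0.2745685  0.0780839 ] 0.0045092426042666525
430 196 [0.617 0.262 0.118] [0.616 0.264 0.115]
433 199 [0.624 0.265 0.115] [0.624 0.265 0.113]
436 202 [0.631 0.267 0.114] [0.632 0.266 0.112]
439 202 [0.641 0.265 0.121] [0.64  0.266 0.117]
442 201 [0.64  0.272 0.121] [0.64  0.273 0.118]
445 200 [0.639 0.279 0.121] [0.638 0.28  0.118]
0.11195613478927147 [0.11699638 0.12924116]
```

View pics/c3.png

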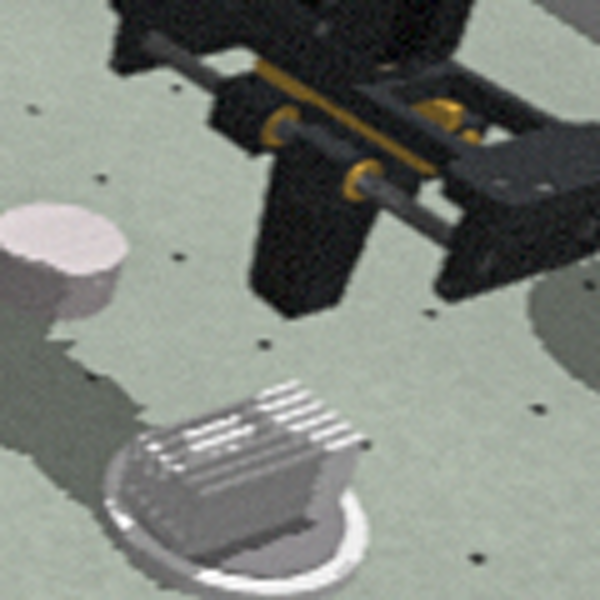

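The tip is at 115 mm where the state reports 78 mm, so true tip z is reported z plus 37 mm. I open and descend to a true tip height of 20 mm, which is reported -17 mm.

Call:
step_arm([
  [0,0,0,0,0,0,0],
  [0,0,0,0,0,0,0],
  [0,0,0,0,0,0,0],
  [0,0,0,0,0,0,0],
  [0,0,0,0,0,0,0],
  [0,0,0,0,0,0,0],
  [0,0,0,0,0,0,0],
  [0,0,0,0,0,0,0],
  [1,0,-20,0,0,0,0],
  [0,0,-20,0,0,0,0],
  [0,0,-15,0,0,0,0],
  [0,0,-15,0,0,0,0],
  [0,0,-15,0,0,0,0],
  [0,0,-10,0,0,0,0],
  [0,0,0,0,0,0,0],
  [0,0,0,0,0,0,0],
])

```text
clock: 6.75
tool_pos: [0.627, 0.2755, -0.0154]
eef_rot: [0.649, 0.761, 0.0, 0.0]
contact_force: [0.6, 0.2, 0.2]
opening: 1.003
finger_force: 0.0
```

Call:
step_arm([
  [0,0,0,0,0,0,1],
  [0,0,0,0,0,0,1],
  [0,0,0,0,0,0,1],
  [0,0,0,0,0,0,1],
  [0,0,0,0,0,0,1],
  [0,0,0,0,0,0,1],
  [0,0,0,0,0,0,1],
  [0,0,0,0,0,0,1],
  [0,0,0,0,0,0,1],
])

```text
clock: 7.65
tool_pos: [0.6268, 0.2753, -0.0155]
eef_rot: [0.649, 0.761, 0.0, 0.0]
contact_force: [0.4, -0.1, 0.5]
opening: 0.454
finger_force: 25.0
```

```bash
python3 - <<'E'
from meas import *
p=np.load('pics/top0.npz')['p'];g=cv2.cvtColor(p,cv2.COLOR_BGR2GRAY)
m=(g<75).astype(np.uint8);m[:,:300]=0;m[:,366:]=0;m[:122]=0;m[186:]=0
m=cv2.morphologyEx(m,cv2.MORPH_CLOSE,np.ones((5,5)));k,l,st,ce=cv2.connectedComponentsWithStats(m);i=1+st[1:,4].argmax()
print(st[i],rect(np.array([ray('top',q,.004)[:2] for q in np.argwhere(l==i)[:,::-1]])))
E
```

```text
[ 303  126   61   57 2359] (array([ 596.2, -116.8]), array([122.3, 112.7]), 75.7)
```

Call:
step_arm([
  [0,0,10,0,0,0,1],
  [0,0,30,0,0,0,1],
  [0,0,40,0,0,0,1],
  [0,0,30,0,0,0,1],
  [0,-25,0,0,0,-0.03,1],
  [0,-40,0,0,0,-0.05,1],
  [-3,-40,0,0,0,-0.05,1],
  [-3,-40,0,0,0,-0.05,1],
  [-3,-40,0,0,0,-0.05,1],
  [-3,-40,0,0,0,-0.05,1],
  [-3,-40,0,0,0,-0.05,1],
  [-3,-40,0,0,0,-0.05,1],
  [-3,-30,0,0,0,-0.05,1],
  [-3,-25,0,0,0,0,1],
  [-3,-18,0,0,0,0,1],
  [0,-10,0,0,0,0,1],
  [0,0,0,0,0,0,1],
  [0,0,0,0,0,0,1],
])

```text
clock: 9.45
tool_pos: [0.6001, -0.1112, 0.0947]
eef_rot: [0.796, 0.605, 0.001, -0.0]
contact_force: [0.1, 0.8, -2.1]
opening: 0.454
finger_force: 25.0
```

Call:
step_arm([
  [-1,-3,-30,0,0,0,1],
  [0,0,-30,0,0,0,1],
  [0,0,-25,0,0,0,1],
  [0,0,-18,0,0,0,1],
  [0,0,-8,0,0,0,1],
  [0,0,-3,0,0,0,1],
  [0,0,-2,0,0,0,1],
  [0,0,0,0,0,0,1],
  [0,0,0,0,0,0,1],
])

```text
clock: 10.35
tool_pos: [0.5995, -0.1157, -0.0207]
eef_rot: [0.796, 0.605, 0.001, 0.001]
contact_force: [0.3, -0.4, -2.1]
opening: 0.453
finger_force: 25.0
```

Call:
step_arm([
  [0,0,-2,0,0,0,1],
  [0,0,-1,0,0,0,1],
  [0,0,0,0,0,0,1],
])

```text
clock: 10.65
tool_pos: [0.5992, -0.1159, -0.0236]
eef_rot: [0.797, 0.605, 0.0, 0.0]
contact_force: [-1.5, 0.2, 4.5]
opening: 0.455
finger_force: 25.0
```

Call:
step_arm([
  [0,0,0,0,0,0,0],
  [0,0,0,0,0,0,0],
  [0,0,0,0,0,0,0],
  [0,0,0,0,0,0,0],
  [0,0,0,0,0,0,0],
  [0,0,10,0,0,0,0],
  [0,0,25,0,0,0,0],
  [0,0,40,0,0,0,0],
  [0,0,40,0,0,0,0],
  [-20,40,0,0,0,0,0],
  [-20,40,0,0,0,0,0],
  [-20,40,0,0,0,0,0],
  [-20,40,0,0,0,0,0],
  [-20,40,0,0,0,0,0],
  [-20,10,0,0,0,0,0],
  [-15,0,0,0,0,0,0],
  [0,0,0,0,0,0,0],
  [0,0,0,0,0,0,0],
])

```text
clock: 12.45
tool_pos: [0.4647, 0.0942, 0.091]
eef_rot: [0.797, 0.605, 0.001, 0.0]
contact_force: [0.3, 0.6, 0.0]
opening: 1.001
finger_force: 0.0
```

```bash
python3 - <<'E'
from meas import *
p,d=shot('top','t3');print('top');objs('top',d,.006,.06,(.53,.72))
p,d=shot('scene','s3');print('scene');objs('scene',d,.006,.06,(.53,.72));print('hs');objs('scene',d,.03,.06,(.53,.72))
d=np.load('pics/scene0.npz')['d'];print('scene0');objs('scene',d,.036,.06);objs('scene',d,.006,.06,(.36,.55))
E
```

```text
top
[344. 152.] 476 z [15.4 34.5 39.3] rect [ 597.1 -133.1] [58.3 54.5] 78.3
[407. 143.] 366 z [ 7.6 10.8 13.9] rect [ 618.2 -271.1] [ 17.5 126.1] 0.2
scene
[426. 242.] 1396 z [ 8.5 11.4 13.1] rect [628.3 273.4] [104.5 102. ] 1.6
[339. 248.] 1100 z [22.9 25.3 29.7] rect [611.6  87.5] [62.  96.7] 6.2
[234. 263.] 1284 z [10.  35.2 38.8] rect [ 599.1 -118.3] [84.1 43.7] 74.5
[146. 295.] 589 z [ 6.9 11.2 13.1] rect [ 620.9 -272.6] [ 17.7 125.9] 0.1
hs
[233. 259.] 846 z [32.6 37.  39. ] rect [ 598.7 -118.2] [83.8 42.8] 74.7
scene0
[317. 198.] 362 z [37.9 45.8 47.6] rect [466.   93.7] [54.3 55.6] 58.2
[237. 210.] 277 z [40.4 54.1 56. ] rect [470.1 -88.4] [39.4 38.2] 69.7
[145. 220.] 430 z [38.1 43.1 47.6] rect [ 440.3 -274. ] [50.5 53.4] 79.0
[428. 229.] 683 z [37.9 44.2 46.8] rect [627.7 272. ] [42.7 85. ] 8.5
[547. 278.] 621 z [36.8 43.3 54. ] rect [795.4 391.4] [ 51.4 101.6] 44.9
[404. 328.] 229 z [37.3 48.3 58.8] rect [826.2  99.7] [47.3  2.6] 0.3
[ 47. 407.] 986 z [37.4 46.4 51. ] rect [ 805.2 -392.7] [100.7  33.9] 71.7
[335. 178.] 306 z [ 8.4 27.3 35.3] rect [375.2 177.4] [30.2 54.6] 0.2
[302. 181.] 90 z [ 7.6 21.3 33.6] rect [363.   93.4] [26.   5.5] 89.6
[391. 191.] 474 z [ 8.6 27.2 29.2] rect [457.3 285.2] [60.8 61.5] 79.2
[315. 208.] 1253 z [ 8.7 12.7 47. ] rect [464.   90.4] [96.3 99.6] 82.5
[237. 216.] 534 z [ 9.4 39.1 55.8] rect [471.  -88.6] [42.8 42. ] 42.3
[149. 229.] 1735 z [ 8.6 12.6 46.2] rect [ 440.4 -273.1] [128.8  80. ] 74.6
```

Call:
step_arm([
  [0,0,-30,0,0,0,0],
  [0,0,-30,0,0,0,0],
  [0,0,-25,0,0,0,0],
  [0,0,-15,0,0,0,0],
  [0,0,-8,0,0,0,0],
  [0,0,0,0,0,0,0],
  [0,0,0,0,0,0,1],
  [0,0,0,0,0,0,1],
  [0,0,0,0,0,0,1],
  [0,0,0,0,0,0,1],
  [0,0,0,0,0,0,1],
  [0,0,0,0,0,0,1],
  [0,0,0,0,0,0,1],
])

```text
clock: 13.85
tool_pos: [0.4642, 0.0943, -0.0171]
eef_rot: [0.796, 0.605, 0.001, 0.0]
contact_force: [-0.5, -0.2, 6.3]
opening: 0.625
finger_force: 25.0
```

Call:
step_arm([
  [0,0,10,0,0,0,1],
  [0,0,30,0,0,0,1],
  [0,0,30,0,0,0,1],
  [10,12,0,0,0,0,1],
  [22,24,0,0,0,0,1],
  [26,28,0,0,0,0,1],
  [26,28,0,0,0,0,1],
  [26,28,0,0,0,0,1],
  [24,28,0,0,0,0,1],
  [20,22,0,0,0,0,1],
  [9,10,0,0,0,0,1],
  [0,0,0,0,0,0,1],
  [0,0,0,0,0,0,1],
  [0,0,0,0,0,0,1],
])

```text
clock: 15.25
tool_pos: [0.6257, 0.2723, 0.0522]
eef_rot: [0.797, 0.604, -0.001, 0.0]
contact_force: [-0.4, 0.1, -1.5]
opening: 0.624
finger_force: 25.0
```

Call:
step_arm([
  [2,2,-25,0,0,0,1],
  [0,0,-25,0,0,0,1],
  [0,0,-12,0,0,0,1],
  [0,0,-4,0,0,0,1],
  [0,0,-3,0,0,0,1],
  [0,0,0,0,0,0,1],
  [0,0,0,0,0,0,1],
])

```text
clock: 15.95
tool_pos: [0.6294, 0.2766, -0.0155]
eef_rot: [0.796, 0.605, 0.001, 0.0]
contact_force: [0.3, 0.9, -0.9]
opening: 0.624
finger_force: 25.0
```

Call:
step_arm([
  [-2,-2,0,0,0,0,1],
  [0,0,-1,0,0,0,1],
  [0,0,0,0,0,0,1],
  [0,0,0,0,0,0,1],
])

```text
clock: 16.35
tool_pos: [0.6269, 0.274, -0.0169]
eef_rot: [0.796, 0.605, -0.0, 0.0]
contact_force: [-2.1, -0.6, 4.5]
opening: 0.625
finger_force: 25.0
```

Call:
step_arm([
  [0,0,0,0,0,0,0],
  [0,0,0,0,0,0,0],
  [0,0,0,0,0,0,0],
  [0,0,0,0,0,0,0],
  [0,0,0,0,0,0,0],
  [0,0,10,0,0,0,0],
  [0,0,25,0,0,0,0],
  [0,0,40,0,0,0,0],
  [0,0,35,0,0,0,0],
  [-8,-25,0,0,0,0,0],
  [-15,-42,0,0,0,0.01,0],
  [-15,-42,0,0,0,0.01,0],
  [-15,-42,0,0,0,0.01,0],
  [-15,-42,0,0,0,0.01,0],
  [-15,-42,0,0,0,0.01,0],
  [-15,-42,0,0,0,0.01,0],
  [-15,-42,0,0,0,0.01,0],
  [-15,-42,0,0,0,0.01,0],
  [-15,-42,0,0,0,0,0],
  [-15,-42,0,0,0,0,0],
])

```text
clock: 18.35
tool_pos: [0.4686, -0.1725, 0.0933]
eef_rot: [0.772, 0.636, 0.0, 0.001]
contact_force: [0.2, -0.7, 0.4]
opening: 1.002
finger_force: 0.0
```

Call:
step_arm([
  [-15,-42,0,0,0,0,0],
  [-10,-40,0,0,0,0,0],
  [-4,-20,0,0,0,0,0],
  [0,0,0,0,0,0,0],
  [0,0,0,0,0,0,0],
])

```text
clock: 18.85
tool_pos: [0.4403, -0.2723, 0.093]
eef_rot: [0.772, 0.636, 0.001, 0.0]
contact_force: [0.1, 0.4, -0.2]
opening: 1.0
finger_force: 0.0
```

```bash
python3 - <<'E'
from meas import *
s=r.get_state();print(s['tool_pos'],s['q'].round(2))
p,d=shot('top','t4');print('top');objs('top',d,.006,.06,(.5,.72),(-.2,.4));objs('top',d,.036,.06,(.5,.72),(.15,.4))
p,d=shot('scene','s4');print('scene');objs('scene',d,.006,.06,(.5,.72),(-.2,.4));objs('scene',d,.036,.06,(.5,.72),(.15,.4))
E
```

```text
[ 0.44032435 -0.27230816  0.09297268] [ 0.73  0.76 -0.44  1.98  0.61  0.53 -0.33]
top
[160. 142.] 1597 z [ 8.1 12.8 48. ] rect [627.5 275.4] [102.8 103.1] 88.5
[243. 146.] 1138 z [22.2 25.1 29.1] rect [611.   87.9] [61.4 94.7] 6.2
[336. 151.] 867 z [11.  34.  39.5] rect [ 604.2 -119.5] [90.7 58.1] 72.7
[239. 194.] 188 z [ 7.3 10.1 13.6] rect [507.6  86.7] [94.8 15.1] 88.8
[156. 138.] 520 z [41.  45.9 49. ] rect [625.6 274.2] [54.  53.9] 86.0
scene
[322. 220.] 205 z [ 6.8 10.1 12.4] rect [508.1  85.6] [95.5 17.2] 88.6
[426. 240.] 1580 z [ 8.5 13.  46.8] rect [632.3 270.7] [102.6  95.4] 47.7
[339. 248.] 1098 z [22.9 25.4 29.8] rect [611.7  86.7] [62.6 94.9] 7.4
[234. 263.] 1287 z [ 9.5 35.  38.9] rect [ 600.  -118.6] [84.2 45.2] 74.5
[429. 229.] 491 z [38.2 45.8 47.5] rect [628.5 272.1] [55.6 53.9] 77.6
```

Call:
step_arm([
  [-1,-1,-30,0,0,0,0],
  [0,0,-30,0,0,0,0],
  [0,0,-25,0,0,0,0],
  [0,0,-15,0,0,0,0],
  [0,0,-10,0,0,0,0],
  [0,0,0,0,0,0,0],
  [0,0,0,0,0,0,1],
  [0,0,0,0,0,0,1],
  [0,0,0,0,0,0,1],
  [0,0,0,0,0,0,1],
  [0,0,0,0,0,0,1],
  [0,0,0,0,0,0,1],
  [0,0,0,0,0,0,1],
  [0,0,0,0,0,0,1],
], force=30)

```text
clock: 20.35
tool_pos: [0.4392, -0.274, -0.0172]
eef_rot: [0.772, 0.636, 0.0, 0.0]
contact_force: [1.1, -1.1, 6.1]
opening: 0.564
finger_force: 30.0
```

Call:
step_arm([
  [0,0,10,0,0,0,1],
  [0,0,30,0,0,0,1],
  [0,0,40,0,0,0,1],
  [0,0,20,0,0,0,1],
  [0,20,0,0,0,0,1],
  [3,35,0,0,0,0.01,1],
  [3,40,0,0,0,0.01,1],
  [3,40,0,0,0,0.01,1],
  [3,40,0,0,0,0.01,1],
  [3,40,0,0,0,0.01,1],
  [3,40,0,0,0,0.013,1],
  [3,40,0,0,0,0,1],
  [3,35,0,0,0,0,1],
  [0,25,0,0,0,0,1],
  [0,10,0,0,0,0,1],
  [0,0,0,0,0,0,1],
  [0,0,0,0,0,0,1],
  [0,0,0,0,0,0,1],
])

```text
clock: 22.15
tool_pos: [0.4625, 0.0887, 0.0823]
eef_rot: [0.752, 0.659, -0.001, 0.0]
contact_force: [0.5, -0.8, -3.5]
opening: 0.561
finger_force: 30.0
```

Call:
step_arm([
  [0,2,-30,0,0,0,1],
  [0,0,-30,0,0,0,1],
  [0,0,-22,0,0,0,1],
  [0,0,-10,0,0,0,1],
  [0,0,-4,0,0,0,1],
  [0,0,-1,0,0,0,1],
  [0,0,0,0,0,0,1],
  [0,0,0,0,0,0,1],
])

```text
clock: 22.95
tool_pos: [0.4634, 0.0933, -0.0137]
eef_rot: [0.751, 0.66, 0.001, 0.0]
contact_force: [0.4, -0.1, -2.5]
opening: 0.563
finger_force: 30.0
```

Call:
step_arm([
  [0,-2,-1,0,0,0,1],
  [0,0,-1,0,0,0,1],
  [0,0,-1,0,0,0,1],
  [0,0,0,0,0,0,1],
  [0,0,0,0,0,0,1],
])

```text
clock: 23.45
tool_pos: [0.4629, 0.0911, -0.0172]
eef_rot: [0.751, 0.66, 0.0, 0.0]
contact_force: [0.3, -0.7, 3.5]
opening: 0.567
finger_force: 30.0
```

Call:
step_arm([
  [0,0,0,0,0,0,0],
  [0,0,0,0,0,0,0],
  [0,0,0,0,0,0,0],
  [0,0,0,0,0,0,0],
  [0,0,0,0,0,0,0],
  [0,0,10,0,0,0,0],
  [0,0,25,0,0,0,0],
  [0,0,40,0,0,0,0],
  [0,0,35,0,0,0,0],
  [10,-15,0,0,0,-0.02,0],
  [20,-30,0,0,0,-0.02,0],
  [22,-34,0,0,0,-0.02,0],
  [22,-34,0,0,0,-0.02,0],
  [22,-34,0,0,0,-0.02,0],
  [20,-30,0,0,0,-0.02,0],
  [14,-20,0,0,0,-0.02,0],
  [6,-10,0,0,0,0,0],
  [0,0,0,0,0,0,0],
  [0,0,0,0,0,0,0],
])

```text
clock: 25.35
tool_pos: [0.5979, -0.114, 0.0926]
eef_rot: [0.795, 0.607, 0.0, -0.001]
contact_force: [0.1, 1.0, 0.4]
opening: 1.003
finger_force: 0.0
```

```bash
python3 - <<'E'
from meas import *
for n in('top','scene'):
    p,d=shot(n,n[0]+'5');print(n);objs(n,d,.006,.06,(.36,.55));objs(n,d,.036,.06,(.36,.55),(0,.2))
E
```

```text
top
[241. 214.] 1908 z [ 8.2 12.3 46.6] rect [462.3  92.3] [96.4 96.5] 82.7
[323. 209.] 380 z [19.3 54.  57.2] rect [465.5 -85.3] [41.9 41.2] 19.8
[400. 222.] 1531 z [ 7.9 11.2 14.3] rect [ 442.  -258.3] [101.3  78.5] 74.2
[150. 218.] 697 z [17.7 27.7 30.6] rect [453.4 287.2] [59.4 60.9] 1.8
[198. 255.] 269 z [25.  34.  36.8] rect [373.7 179.5] [54.6 25.6] 88.3
[239. 212.] 562 z [39.3 43.5 48.3] rect [462.   92.5] [50.3 50.1] 82.5
scene
[335. 178.] 301 z [ 8.5 27.3 35.2] rect [374.9 177.7] [54.6 29.5] 88.8
[302. 181.] 87 z [ 8.1 21.3 33.8] rect [363.   92.6] [ 6.  28.8] 0.1
[391. 191.] 477 z [ 7.9 27.1 29. ] rect [455.6 285.2] [60.5 61.6] 48.1
[315. 208.] 1248 z [ 8.5 12.7 46.1] rect [463.9  90.5] [96.1 99.6] 82.7
[149. 231.] 1549 z [ 8.4 11.6 13.4] rect [ 440.3 -272.8] [128.7  80.6] 74.8
[240. 226.] 120 z [ 7.  18.4 27.9] rect [485.  -81.3] [12.8 33.4] 13.9
[315. 198.] 342 z [37.6 43.2 47.6] rect [463.5  90.4] [49.9 52.5] 83.0
```

Call:
step_arm([
  [1,-2,-30,0,0,0,0],
  [0,0,-30,0,0,0,0],
  [0,0,-25,0,0,0,0],
  [0,0,-18,0,0,0,0],
  [0,0,-11,0,0,0,0],
  [0,0,0,0,0,0,0],
  [0,0,0,0,0,0,1],
  [0,0,0,0,0,0,1],
  [0,0,0,0,0,0,1],
  [0,0,0,0,0,0,1],
  [0,0,0,0,0,0,1],
  [0,0,0,0,0,0,1],
  [0,0,0,0,0,0,1],
  [0,0,0,0,0,0,1],
  [0,0,0,0,0,0,1],
], force=25)

```text
clock: 26.95
tool_pos: [0.5996, -0.1178, -0.0214]
eef_rot: [0.796, 0.606, -0.0, 0.0]
contact_force: [-1.3, -0.1, 1.9]
opening: 0.452
finger_force: 25.0
```

Call:
step_arm([
  [0,0,10,0,0,0,1],
  [0,0,30,0,0,0,1],
  [0,0,40,0,0,0,1],
  [-10,-10,0,0,0,0,1],
  [-22,-21,0,0,0,0,1],
  [-26,-25,0,0,0,0,1],
  [-26,-25,0,0,0,0,1],
  [-26,-25,0,0,0,0,1],
  [-22,-22,0,0,0,0,1],
  [-18,-17,0,0,0,0,1],
  [-10,-10,0,0,0,0,1],
  [0,0,0,0,0,0,1],
  [0,0,0,0,0,0,1],
  [0,0,0,0,0,0,1],
])

```text
clock: 28.35
tool_pos: [0.4416, -0.2712, 0.0585]
eef_rot: [0.795, 0.607, 0.001, 0.0]
contact_force: [-0.9, 0.8, -1.8]
opening: 0.455
finger_force: 25.0
```

Call:
step_arm([
  [-1,-1,-25,0,0,0,1],
  [0,0,-25,0,0,0,1],
  [0,0,-14,0,0,0,1],
  [0,0,-4,0,0,0,1],
  [0,0,-2,0,0,0,1],
  [0,0,0,0,0,0,1],
  [0,0,0,0,0,0,1],
])

```text
clock: 29.05
tool_pos: [0.4395, -0.2738, -0.0109]
eef_rot: [0.795, 0.606, 0.0, 0.001]
contact_force: [0.2, -0.5, -2.5]
opening: 0.451
finger_force: 25.0
```

Call:
step_arm([
  [0,1,-1,0,0,0,1],
  [0,0,-1,0,0,0,1],
  [0,0,-0.5,0,0,0,1],
  [0,0,0,0,0,0,1],
  [0,0,0,0,0,0,1],
])

```text
clock: 29.55
tool_pos: [0.439, -0.2728, -0.0135]
eef_rot: [0.796, 0.606, 0.0, 0.0]
contact_force: [-0.9, 0.8, 5.7]
opening: 0.455
finger_force: 25.0
```

Release, rise, and retreat towards the start side to look.

Call:
step_arm([
  [0,0,0,0,0,0,0],
  [0,0,0,0,0,0,0],
  [0,0,0,0,0,0,0],
  [0,0,0,0,0,0,0],
  [0,0,0,0,0,0,0],
  [0,0,10,0,0,0,0],
  [0,0,25,0,0,0,0],
  [0,0,40,0,0,0,0],
  [0,0,40,0,0,0,0],
  [-10,-40,20,0,0,0,0],
  [-20,-40,20,0,0,0,0],
  [-20,-40,0,0,0,0,0],
  [-20,-40,0,0,0,0,0],
  [-20,-40,0,0,0,0,0],
  [-20,-40,0,0,0,0,0],
  [-20,-30,0,0,0,0,0],
  [-20,-20,0,0,0,0,0],
  [0,0,0,0,0,0,0],
  [0,0,0,0,0,0,0],
])

```text
clock: 31.45
tool_pos: [0.2884, -0.5624, 0.1413]
eef_rot: [0.796, 0.605, 0.0, -0.0]
contact_force: [0.1, 1.1, -0.3]
opening: 0.994
finger_force: 0.0
```

```bash
python3 - <<'E'
from meas import *
for n in('top','scene'):
    p,d=shot(n,n[0]+'6');print(n);objs(n,d,.006,.06,(.36,.7),(-.4,.4));print('tops');objs(n,d,.036,.06,(.36,.7),(-.4,.4))
E
```

```text
top
[160. 142.] 1600 z [ 8.  12.7 47.9] rect [627.2 275.3] [102.6 102.9] 66.6
[243. 146.] 1138 z [22.2 25.3 29.4] rect [610.7  88.7] [61.5 98. ] 5.6
[407. 143.] 365 z [ 7.9 11.1 13.9] rect [ 617.5 -271.4] [ 17.4 125.6] 1.7
[241. 214.] 1907 z [ 8.1 12.3 46.4] rect [462.3  92.6] [96.5 96.3] 82.6
[323. 209.] 382 z [19.2 54.  57.1] rect [465.1 -85.4] [41.5 41.1] 20.6
[409. 223.] 2114 z [ 8.1 13.1 46.5] rect [ 438.6 -271.4] [128.9  78.8] 74.4
[150. 218.] 698 z [17.3 27.8 30.6] rect [453.4 287.5] [60.9 59.2] 87.5
[198. 255.] 271 z [25.1 34.  37. ] rect [373.8 180. ] [55.3 25.8] 88.3
tops
[156. 138.] 520 z [41.6 46.  48.9] rect [625.2 273.8] [55.1 53.1] 8.2
[324. 208.] 299 z [51.  54.6 57.4] rect [467.1 -85.6] [37.8 39. ] 87.1
[239. 212.] 565 z [39.9 43.5 48.2] rect [462.   92.5] [50.6 50. ] 82.5
[415. 213.] 101 z [37.2 44.4 47.8] rect [ 455.3 -276.5] [83.7  4.3] 74.5
[414. 218.] 199 z [37.2 44.6 48.1] rect [ 444.6 -273.7] [84.2 11.2] 74.7
[413. 223.] 95 z [38.5 44.7 47.4] rect [ 433.9 -270.9] [84.4  4. ] 74.3
[412. 226.] 94 z [36.7 45.2 47.6] rect [ 426.7 -269. ] [83.8  3.8] 74.8
[411. 230
[... 309 characters left out ...]
8 46. ] rect [464.8  90.3] [96.3 99.7] 82.2
[237. 216.] 532 z [ 9.7 39.3 55.7] rect [470.7 -88.7] [42.  41.7] 41.6
[148. 228.] 1889 z [ 8.8 20.5 46.5] rect [ 440.9 -273.2] [128.9  80.3] 75.6
[427. 240.] 1574 z [ 8.8 13.1 46.9] rect [633.1 270.3] [102.6  92.3] 49.3
[338. 248.] 1096 z [22.7 25.3 29.5] rect [611.7  86.9] [62.9 95.3] 6.8
[146. 295.] 594 z [ 6.9 11.2 13.2] rect [ 620.5 -272.6] [ 18.3 125.7] 0.7
tops
[315. 198.] 340 z [37.9 43.  47.3] rect [464.4  90.6] [50.2 52.9] 83.2
[236. 210.] 281 z [38.9 54.1 56.1] rect [469.4 -87.5] [38.7 40. ] 59.9
[145. 218.] 669 z [37.7 44.9 47.2] rect [ 439.3 -273.3] [84.4 44. ] 74.5
[429. 229.] 488 z [37.9 46.  47.7] rect [628.1 272.5] [55.6 55.4] 71.3
```

View pics/t6.png

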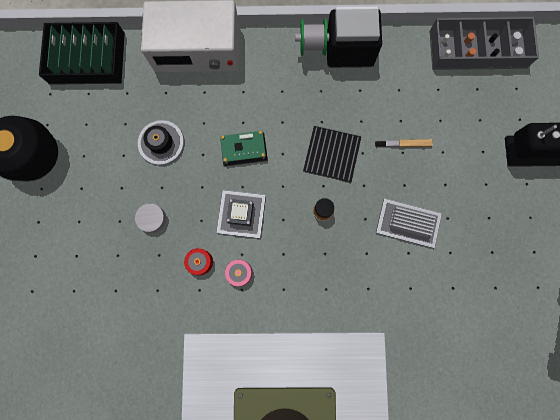

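The choke is on the round carrier (157,139), the transformer on the square carrier (240,212) and the heat sink on the oblong carrier (411,222). All are within about 2 mm of centre and lined up with their carriers. The mat is empty and the jar, tin and brush have not moved.

```bash
python3 -c "
from plant import r
print(r.finish_job())"
```

```text
the job is handed in; nothing more can be done
None
```

The job is handed in: the choke, transformer and heat sink each stand upright within about 2 mm of the middle of their own carriers, the last two lined up with the sides, and the jar, tin and brush were not moved.

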